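Snap the pinch cap into the sauce canister

ROBOT

A 7-joint arm with a two-finger parallel gripper is mounted at the origin on the work surface. World frame = base frame: x ahead of the robot, y to its left, z up, the work surface at z = 0. Lengths are in m, angles in rad, forces in N, time in s.
With the tool pointing down it reaches from about 0.35 to 0.9 m from the base axis. Payload 8.1 kg.
Tool frame: the origin (TCP) lies between the finger pads; the fingertips stand 22 mm ahead of it and the grasp point (between the pads) lies 3 mm ahead of it; z points along the fingers, y is the line along which they close (so a half turn about z gives the same grasp; the last joint's range is limited). The gripper opens to 92 mm and grips with 3 to 60 N. Pads are 19 mm wide; open, the fingers measure 130 mm over their backs; the gripper's body (75 mm by 190 mm) begins 47 mm behind the grasp point.
Start: joints at [1.102, 0.434, 0.025, 1.573, -0.012, 1.134, -0.075], TCP at [0.224, -0.584, 0.249] pointing down, gripper open.
Joint ranges: [-2.62, 2.62], [-0.44, 2.09], [-1.27, 1.32], [0.08, 2.57], [-1.32, 4.46], [0.12, 2], [-2.74, 2.74]. Speed limits (rad/s): [2.22, 2.22, 3.01, 3.01, 3.14, 3.14, 3.14].

INTERFACE

Orientations are given as [roll, pitch, yaw] about the fixed x, y, z axes, in that order (R = Rz(yaw) Ry(pitch) Rx(roll)).
In Python, from workcell import arm gives the robot as it stands. The module is installed in compiled form; this text tells all that it offers. Calls block until the motion is done:
- arm.move_to(position, orientation): joint-space move of the TCP to a pose.
- arm.move_linear(position, velocity=0.15, rot=None): straight line of the TCP; rot=None keeps the orientation; velocity is the mean speed in m/s.
- arm.movej(angles): joint-space move.
- arm.gripper_open() and arm.close(effort=None): open the fingers fully, or close them until they stop; effort is the grip in N (None keeps the last).
- arm.hold(seconds).
- arm.ik(position, orientation): joint angles nearest the present ones, or None.
- arm.read_camera(name): name is "scene" or "top"; returns a dict with "img" (400x640x3 uint8, red, green, blue), "z_map" (400x640 float32, m along the optical axis (not along the pixel's ray), 0 where there is no reading), "K" (3x3 intrinsics, pixels), "k1" (the pictures are not rectified: a ray, as slopes to the right and down, at radius r is drawn at 1 + k1 r^2 times it, then the intrinsics apply), "camera_from_world" (4x4, takes a point from world to camera coordinates). Camera axes: x right, y up, looking along -z (the intrinsics and any distortion apply to the point x, -y, -z); pixel columns grow to the right and rows downward; lengths in m; the calibration is good to about 2 mm. A picture is of the moment at which its call begins.
A pose or a line that the arm cannot do raises arm.MotionError and nothing moves.
- arm.job_done(): hands the job in; it is judged then, once.
Readings, each from a call of its own:
- arm.current_time_s(): time.
- arm.current_joint_pos(): joint angles.
- arm.current_qvel(): joint speeds.
- arm.current_joint_torque(): joint torques, N m.
- arm.current_ee_pos(): TCP position.
- arm.current_tool_rot(): TCP orientation.
- arm.current_contact_force(): force on the tool from outside, world axes, zero at the start.
- arm.current_ft_torque(): the same for the moment, N m.
- arm.current_width(): finger opening in m.
- arm.current_finger_force(): force on a finger pad.
Only numpy, scipy, OpenCV 4.12 (cv2) and the standard library are available. Lean on these libraries where they do the work, as an engineer would, in place of code of your own. Each camera call takes 0.05 s, during which the arm holds its last target. There are 200 camera calls.

TASK

Close the open sauce canister with the red cap: squeeze its two black tabs, push the cap gently straight down into the mouth against the springy gasket, and let the tabs spring out under the lip so that the cap stays locked and level by itself. Never push the canister hard, and leave the closed canister, bottle, carton and tubs alone.

Things in the scene. Friction and masses are not known exactly. Their poses are not given: they have to be found in the camera images.
- cap: Red cap, 90 g, standing upright on the board. Origin: centre of its underside, z up. A round plug (62 mm across, z 0 to 32 mm, lowest 4 mm tapered to 57 mm) under a round flange (84 mm across, z 32 to 36 mm), with two black sprung tabs that are pinched together along the cap's y. Fingertips may push down on the flange outside the tabs.
- cap_tabs (a point): Point midway between the two upright tabs, 48 mm above the cap's underside. The tabs stand at the cap's +y and -y, z 36 to 60 mm, each 16 mm wide along x and 4 mm thick; outer faces 40 mm apart when free, 29 mm when fully squeezed (about 7 N per tab).
- cap_feet (a point): Point on the cap's axis, 26 mm above its underside (6 mm below the flange), level with the tops of the tabs' feet. Each tab moves with its foot, which sticks out of the plug at the same side (z 21 to 26 mm, 12 mm wide): 71 mm over both feet when free, 60 mm when squeezed.
- tab_a (a joint): Inward travel of the tab at the cap's +y: 0 = free, fully out; 0.0055 m = fully squeezed; sprung outward.
- tab_b (a joint): The same for the tab at the cap's -y.
- well: Round steel base (130 mm across, 8 mm thick) with a grey collar (110 mm across, 45 mm tall), fixed to the counter; the open cream canister (88 mm across, 100 mm tall) stands in it. Origin: centre of the base's underside, on the counter, z up. Over 25 N in all on well and canister is too much.
- mouth_nominal (a point): Point of the well, 124 mm above its origin: where the top centre of the canister's lip would be on average. The canister itself is not measured: its axis is up to 4 mm off in x and in y (a sideways push of 1 to 2 N shifts it within that play), its lip's top up to 12 mm higher or lower. Find it by touch or camera. Mouth: 66 mm across, lip 4 mm thick, 78 mm across below it.
- gasket (a joint): How far the black ring gasket on the lip (70 to 82 mm across, standing 4 mm above the lip) is pressed down by the cap's flange: 0 = up, 0.004 m = hard stop. About 2 N to start, 6 N at 0.002, 10 N at 0.004. At 0.002 or more the tab feet are below the lip and can spring out; locked, it reads about 0.002.
- closed: A second such collar with a canister already closed by its red cap (top of its tabs 142 mm above the counter), fixed. Origin: centre of the base's underside. Leave alone; it may be on either side of the open one.
- board: White cutting board 170 x 170 x 12 mm, fixed on the counter. Origin: centre of its underside.
- bottle: Loose amber bottle, 66 mm across, 190 mm tall. Origin: centre of its underside. Leave alone.
- carton: Loose brown carton 110 x 150 x 70 mm. Origin: centre of its underside. Leave alone.
- tubs: Two stacked black food tubs, 116 mm across, 96 mm tall, loose. Origin: centre of the underside. Leave alone.
Mind the look-alikes: they are no part of the job. What is shaped like the cap but pink, purple or turquoise is not meant.

How it is judged:
By the outcome, as a careful person would: the job done as asked, in the order asked, and still so for the second after the job is handed in, with the robot touching nothing.
It also fails if it takes over 72 s, if anything falls off the work surface, if the arm or the gripper's body presses on something with over 40 N, if the wrist force passes 120 N, or if a joint passes its speed limit or range.

## Working session

There is one attempt and no reset: what is moved stays moved. The work goes in short steps, each a Python script; the robot and the scene stay as the last script left them, time stands still between calls to the robot, and variables do not carry over. Pictures are saved under pics/ and viewed, at most 10 in all, crops included, and the job is handed in when it is done.

```bash
mkdir -p pics; cat > h.py <<'E'
import numpy as np, cv2
from workcell import arm
def shot(name, n):
    c=arm.read_camera(name); cv2.imwrite(f'pics/{n}.png',c['img'][:,:,::-1]); np.savez(f'pics/{n}.npz',**c); return c
def cloud(c):
    h,w=c['z_map'].shape; K=c['K']
    u,v=np.meshgrid(np.arange(w),np.arange(h))
    p=cv2.undistortPoints(np.stack([u,v],-1).reshape(-1,1,2).astype(np.float64),K,np.array([float(c['k1']),0,0,0])).reshape(h,w,2)
    z=c['z_map']; P=np.stack([p[...,0]*z,-p[...,1]*z,-z,np.ones_like(z)],-1)
    W=P@np.linalg.inv(c['camera_from_world']).T
    W[z==0]=np.nan
    return W[...,:3]
E
python3 - <<'E'
from h import *
for n in('scene','top'):
    c=shot(n,n+'0'); print(n,c['K'].tolist(),c['k1'],np.linalg.inv(c['camera_from_world']).round(3).tolist())
print(arm.current_time_s(),arm.current_tool_rot(),arm.current_contact_force(),arm.current_width())
E
```

```text
scene [[431.6052568263349, 0.0, 323.2127283768639], [0.0, 431.6052568263349, 195.67027357062256], [0.0, 0.0, 1.0]] -0.02283045714719125 [[0.591, -0.583, 0.558, 1.178], [0.807, 0.414, -0.421, -0.556], [0.014, 0.699, 0.715, 0.923], [0.0, 0.0, 0.0, 1.0]]
top [[443.68441850726384, 0.0, 317.0358107932878], [0.0, 443.68441850726384, 198.8769946619382], [0.0, 0.0, 1.0]] -0.09647421588389199 [[-0.009, 0.991, -0.132, 0.376], [-1.0, -0.008, 0.005, -0.074], [0.004, 0.132, 0.991, 1.405], [0.0, 0.0, 0.0, 1.0]]
0.1 [-3.14018648e+00  1.41631365e-04  3.65642248e-01] [-0.00145765 -0.61368023 -0.29040235] 0.09239369401312213
```

View pics/scene0.png

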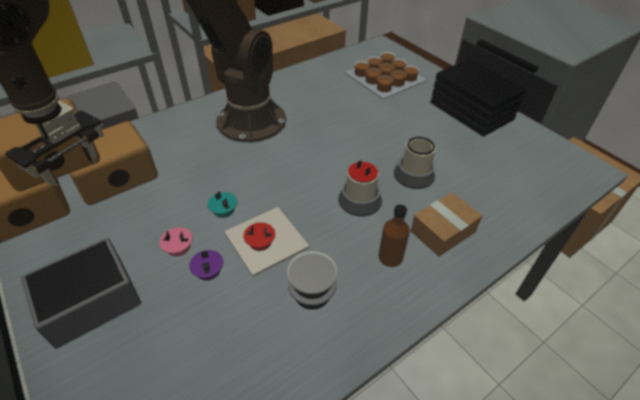

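View pics/top0.png

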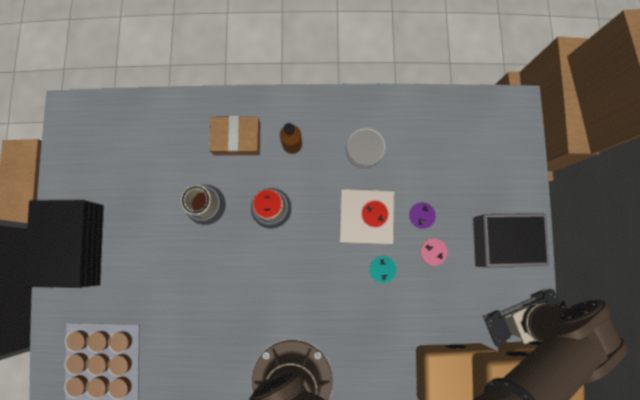

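The scene view shows the red cap on the board at (259,236) and the open canister at (418,155). In the top view they are at (375,214) and (198,201), with the closed canister at (268,206). Next I'll measure them.

```bash
python3 - <<'E'
from h import *
C={}
for n in('scene0','top0'):
    c=dict(np.load(f'pics/{n}.npz')); W=cloud(c); im=c['img'].astype(int)
    np.save(f'pics/{n}_W.npy',W)
    r,g,b=im[...,0],im[...,1],im[...,2]
    red=(r>120)&(g<60)&(b<60)
    nl,lab,st,ce=cv2.connectedComponentsWithStats(red.astype(np.uint8))
    for i in range(1,nl):
        if st[i,4]>60:
            P=W[lab==i]; lo,hi=np.nanpercentile(P,[1,99],axis=0); print(n,'red',ce[i].round(1),st[i,4],np.nanmedian(P,0).round(4),((lo+hi)/2).round(4),(hi-lo).round(4))
    # things with z near 0.1-0.14, local
    m=(W[...,2]>0.095)&(W[...,2]<0.16)&(W[...,0]>0.3)&(W[...,0]<0.8)&(W[...,1]>-.1)&(W[...,1]<.5)
    nl,lab,st,ce=cv2.connectedComponentsWithStats(m.astype(np.uint8))
    for i in range(1,nl):
        if st[i,4]>60:
            P=W[lab==i]; lo,hi=np.nanpercentile(P,[2,98],axis=0); print(n,'tall',ce[i].round(1),st[i,4],((lo+hi)/2).round(4),(hi-lo).round(4),hi[2].round(4))
c=np.load('pics/top0.npz')['img'];s=np.load('pics/scene0.npz')['img']
f=lambda im,u,v:cv2.resize(im[v-32:v+33,u-32:u+33],(390,390),interpolation=cv2.INTER_CUBIC)
cv2.imwrite('pics/crop1.png',np.hstack([f(c,375,214),f(c,200,203)])[:,:,::-1])
E
```

```text
scene0 red [362.4 172. ] 349 [0.5375 0.0566 0.118 ] [0.5372 0.0629 0.1184] [0.0748 0.0751 0.0078]
scene0 red [258.9 235.5] 440 [ 0.5149 -0.2615  0.0481] [ 0.5125 -0.2605  0.0481] [0.073  0.0728 0.0077]
scene0 tall [420.2 148.6] 473 [0.5512 0.2751 0.1095] [0.0833 0.0837 0.0269] 0.123
scene0 tall [362.6 174.1] 693 [0.5396 0.0619 0.118 ] [0.0778 0.0788 0.0437] 0.1398
scene0 tall [395.9 231.5] 581 [ 0.7482 -0.0093  0.127 ] [0.0546 0.0502 0.0599] 0.1569
top0 red [266.8 203.3] 525 [0.5354 0.0649 0.1192] [0.5346 0.0661 0.1266] [0.0728 0.0731 0.0273]
top0 red [374.5 213.4] 424 [ 0.51   -0.258   0.0488] [ 0.5093 -0.2582  0.0566] [0.0711 0.0703 0.0287]
top0 tall [290.7 137.2] 289 [ 0.7367 -0.003   0.1263] [0.0503 0.0603 0.0557] 0.1541
top0 tall [196.8 199.7] 364 [0.5484 0.2754 0.1119] [0.0836 0.0834 0.0281] 0.126
top0 tall [267.8 203.5] 710 [0.5345 0.0633 0.1229] [0.0793 0.0792 0.0306] 0.1382
```

View pics/crop1.png

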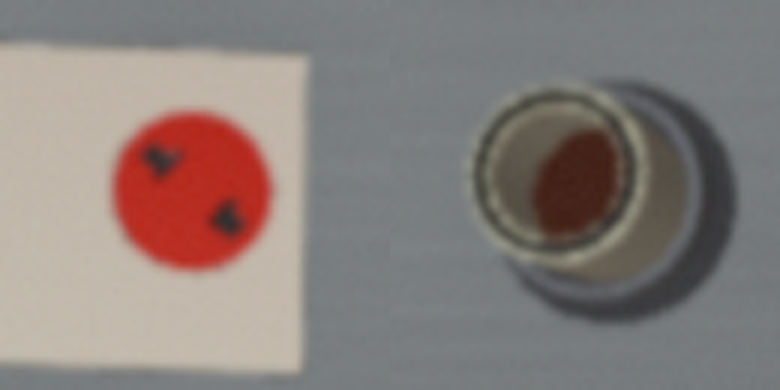

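The crop shows the cap disc centred near (374.6,213.3) and its tabs near (369.7,208.7) and (381,218). The gasket ring is centred near (195.3,198.9). Now the tab yaw and ray-plane centres.

```bash
cat >> h.py <<'E'
def proj(c,uv,z):
    p=cv2.undistortPoints(np.array(uv,float).reshape(-1,1,2),c['K'],np.array([float(c['k1']),0,0,0])).reshape(-1,2)
    M=np.linalg.inv(c['camera_from_world']); d=np.c_[p[:,0],-p[:,1],-np.ones(len(p))]@M[:3,:3].T
    o=M[:3,3]; return (o+d*((z-o[2])/d[:,2])[:,None])[:,:2]
E
python3 - <<'E'
from h import *
from scipy.optimize import least_squares
def circ(P):
    r=least_squares(lambda q:np.hypot(P[:,0]-q[0],P[:,1]-q[1])-q[2],[*P.mean(0),.04],loss='soft_l1',f_scale=.001).x; return r.round(4)
for n,u0,v0,cu,cv in(('top0',374.5,213.4,196.8,199.7),('scene0',258.9,235.5,420,147)):
    c=dict(np.load(f'pics/{n}.npz')); W=np.load(f'pics/{n}_W.npy'); im=c['img'].astype(int)
    U,V=np.meshgrid(np.arange(640),np.arange(400))
    red=((im[...,0]-im[...,1])>70)&(np.hypot(U-u0,V-v0)<30)
    k=max(cv2.findContours(red.astype(np.uint8),cv2.RETR_EXTERNAL,cv2.CHAIN_APPROX_NONE)[0],key=len)
    hull=cv2.convexHull(k)
    P=proj(c,k.reshape(-1,2),.048); q=circ(P); print(n,'cap',q)
    d=(im.max(2)<85)&(np.hypot(U-u0,V-v0)<13)
    nl,lab,st,ce=cv2.connectedComponentsWithStats(d.astype(np.uint8))
    for i in range(1,nl):
        if st[i,4]>4: print('  tab',ce[i].round(1),st[i,4],np.nanmedian(W[lab==i],0).round(4), np.nanmax(W[lab==i][:,2]).round(4),proj(c,ce[i],.062).round(4))
    near=(np.hypot(U-cu,V-cv)<30)
    m=near&(W[...,2]>0.108); 
    z=W[m][:,2]; print('  z pct',np.nanpercentile(z,[50,70,80,90,95,99]).round(4))
    h=np.nanpercentile(z,80)
    t=near&(np.abs(W[...,2]-h)<.006); P=W[t][:,:2]; print('  ring',circ(P),len(P))
    dk=near&(im.max(2)<75)&(W[...,2]>h-.008); print('  gasket',circ(W[dk][:,:2]),dk.sum(), np.nanmedian(W[dk][:,2]).round(4))
E
```

```text
top0 cap [ 0.5094 -0.2584  0.0392]
  tab [369.  208.2] 6 [ 0.5247 -0.24    0.0625] 0.074 [[ 0.5243 -0.2401]]
  tab [380.6 218.3] 9 [ 0.4931 -0.2773  0.0505] 0.0715 [[ 0.4928 -0.2746]]
  z pct [0.1193 0.1212 0.1221 0.1236 0.1248 0.1278]
  ring [0.5486 0.2759 0.0381] 265
  gasket [0.5479 0.277  0.0367] 28 0.1211
scene0 cap [ 0.5126 -0.2592  0.0381]
  tab [250.6 231.3] 23 [ 0.5001 -0.2764  0.0562] 0.0742 [[ 0.5014 -0.2772]]
  tab [266.7 233.2] 22 [ 0.5272 -0.2461  0.0552] 0.0735 [[ 0.5308 -0.2466]]
  tab [260.  247.8] 9 [ 0.5346 -0.2727  0.0259] 0.0291 [[ 0.5613 -0.2844]]
  z pct [0.1174 0.1196 0.1205 0.1213 0.1226 0.1236]
  ring [0.5507 0.2756 0.0386] 235
  gasket [0.5491 0.276  0.0374] 106 0.1199
```

```bash
python3 - <<'E'
from h import *
for p in([.511,-.259,.2],[.511,-.259,.0715]):
  for y in(-43,137):
    q=arm.ik(p,[np.pi,0,np.radians(y)]); print(p,y,None if q is None else np.round(q,2))
for y in range(-180,180,30):
    q=arm.ik([.5493,.2758,.17],[np.pi,0,np.radians(y)]); print(y,None if q is None else np.round(q,2))
O=[np.pi,0,np.radians(-43)]
arm.move_to([.511,-.259,.16],O)
print(arm.current_time_s(),arm.current_ee_pos(),arm.current_contact_force())
arm.move_linear([.511,-.259,.0715],.1)
print(arm.current_time_s(),arm.current_ee_pos(),arm.current_contact_force())
arm.close(20); arm.hold(.2)
print(arm.current_time_s(),arm.current_width(),arm.current_finger_force(),arm.current_contact_force(),arm.current_ft_torque())
shot('scene','g1')
c=cv2.imread('pics/g1.png')[175:295,200:320]; cv2.imwrite('pics/g1c.png',cv2.resize(c,(480,480),interpolation=cv2.INTER_CUBIC))
E
```

```text
[0.511, -0.259, 0.2] -43 [ 0.3   0.39  0.1   1.77 -0.05  0.98 -1.9 ]
[0.511, -0.259, 0.2] 137 [ 0.75  0.45 -0.52  1.73  0.26  1.03  0.96]
[0.511, -0.259, 0.0715] -43 [ 0.28  0.56  0.13  1.89 -0.11  0.7  -1.84]
[0.511, -0.259, 0.0715] 137 [ 0.71  0.61 -0.48  1.85  0.39  0.77  0.85]
-180 [ 0.14  0.78 -1.16  1.63  0.75  1.24  0.39]
-150 [ 0.1   0.73 -1.07  1.63  0.68  1.19  0.97]
-120 [ 0.1   0.73 -1.07  1.63  0.68  1.19  1.49]
-90 [ 0.1   0.73 -1.07  1.63  0.68  1.19  2.02]
-60 [-1.23  0.75  1.15  1.75 -0.75  1.15 -2.47]
-30 [-1.06  0.58  0.77  1.74 -0.47  1.02 -2.21]
0 [-0.12  0.58 -0.66  1.65  0.4   1.05 -2.47]
30 [-0.06  0.61 -0.75  1.65  0.46  1.07 -2.  ]
60 [ 0.06  0.69 -0.98  1.64  0.62  1.15 -1.6 ]
90 [ 0.11  0.75 -1.09  1.63  0.7   1.21 -1.14]
120 [ 0.11  0.75 -1.1   1.63  0.7   1.21 -0.62]
150 [ 0.13  0.77 -1.15  1.63  0.74  1.23 -0.12]
1.725 [ 0.51067781 -0.26006376  0.16016953] [ 0.29922971 -0.63574492 -0.85293634]
2.7583 [ 0.51140444 -0.2592477   0.07206649] [ 0.13382387  0.33239773 -0.07635469]
3.9917 0.027152807340711398 20.040716528892517 [-1.93311343  0.49843162  5.65362868] [0.16154811 0.41334843 0.01916906]
```

View pics/g1c.png

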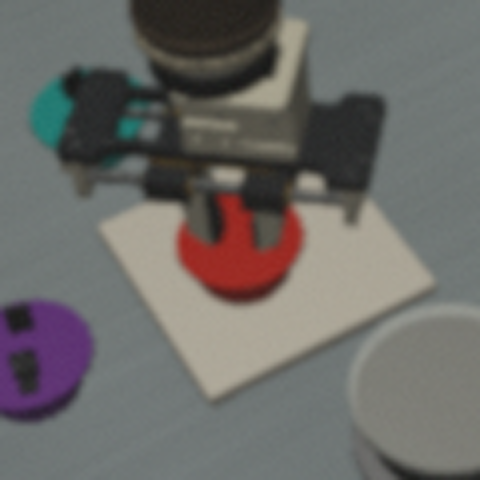

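The crop shows the fingers pinching both tabs of the red cap at about (230,215), with the cap upright. Next I'll lift it, carry it high and stop above the canister.

```bash
python3 - <<'E'
from h import *
arm.move_linear([.511,-.259,.27],.12)
print(arm.current_time_s(),arm.current_width(),arm.current_finger_force(),arm.current_contact_force())
O=[np.pi,0,np.radians(30)]
arm.move_to([.5493,.2758,.28],O)
arm.move_linear([.5493,.2758,.215],.08); arm.hold(.3)
print(arm.current_time_s(),arm.current_width(),arm.current_ee_pos(),arm.current_tool_rot(),arm.current_contact_force(),arm.current_ft_torque())
c1=shot('scene','p1'); c2=shot('top','p2')
f=lambda im,u,v:cv2.resize(im[v-40:v+40,u-40:u+40],(400,400),interpolation=cv2.INTER_CUBIC)
cv2.imwrite('pics/p12.png',np.hstack([f(c1['img'],420,145),f(c2['img'],196,196)])[:,:,::-1])
E
```

```text
5.85 0.027031301736262486 19.990920424461365 [-0.16464036 -0.05925889 -1.14590491]
9.0583 0.027241940664134844 [0.54941343 0.27587421 0.21534096] [ 3.14153890e+00 -5.28673802e-04  5.23600905e-01] [-0.42223353  0.28784385 -0.73671416] [-0.00483037  0.04457525 -0.04354237]
```

View pics/p12.png

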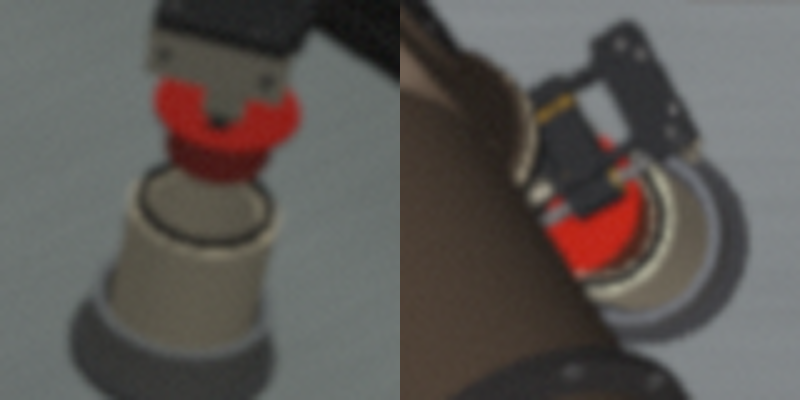

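The cap hangs level above the mouth: the flange spans about crop x 155–302 and the gasket ring 140–273. Next I'll compare that with the model's projection to see any lateral offset.

```bash
python3 - <<'E'
from h import *
c=dict(np.load('pics/p1.npz')); t=np.linspace(0,2*np.pi,181)
def px(P):
    q=(np.c_[P,np.ones(len(P))]@c['camera_from_world'].T)[:,:3]; a,b=q[:,0]/-q[:,2],-q[:,1]/-q[:,2]; k=1+c['k1']*(a*a+b*b)
    return np.c_[c['K'][0,0]*a*k+c['K'][0,2],c['K'][1,1]*b*k+c['K'][1,2]]
vis=c['img'].copy()[105:185,380:460]; vis=cv2.resize(vis,(560,560),interpolation=cv2.INTER_CUBIC)
x,y,z=arm.current_ee_pos()
for X,Y,r,Z,col in((x,y,.042,z-.0225,(255,255,0)),(x,y,.0285,z-.0585,(0,255,255)),(.5493,.2758,.041,.121,(0,255,0)),(.5493,.2758,.035,.121,(0,0,255))):
    p=px(np.c_[X+r*np.cos(t),Y+r*np.sin(t),Z+0*t]); p=(p-[380,105]+.5)*7
    print(p.min(0).round(),p.max(0).round()); cv2.polylines(vis,[p.round().astype(np.int32)],True,col,1)
cv2.imwrite('pics/ov.png',vis[:,:,::-1])
E
```

```text
[215.  83.] [424. 207.]
[234. 173.] [373. 258.]
[191. 222.] [386. 345.]
[205. 230.] [372. 335.]
```

View pics/ov.png

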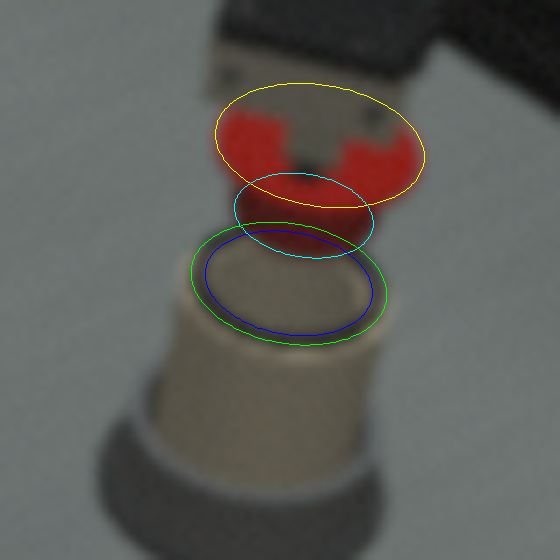

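The overlay agrees to within about 1 mm for both the cap and the mouth. I'll make a guarded descent.

```bash
cat > desc.py <<'E'
from h import *
import sys
zend,fstop,step=map(float,sys.argv[1:4])
p=np.array(arm.current_ee_pos()); x,y=(p[:2] if len(sys.argv)<6 else map(float,sys.argv[4:6])); z=p[2]
if z>.19: z=.181; arm.move_linear([x,y,z],.06); arm.hold(.2)
b=np.array([-.42,.29,-.74])
while z-step>=zend-1e-6:
    z-=step; arm.move_linear([x,y,z],.02); arm.hold(.05)
    f=np.array(arm.current_contact_force())-b
    print(round(arm.current_time_s(),2),np.round([x,y,z],4),round(arm.current_ee_pos()[2],4),f.round(1),np.round(arm.current_width(),4),np.round(arm.current_ft_torque(),2))
    if f[2]>fstop: print('stop');break
    l=f[:2]
    if np.hypot(*l)>1.2: d=.0003*l; d*=min(1,.0008/np.hypot(*d)); x+=d[0]; y+=d[1]
E
python3 desc.py .1515 6 .0025 .5493 .2758
```

```text
10.4 [0.5493 0.2758 0.1785] 0.1784 [0.1 1.1 0.5] 0.0268 [ 0.01 -0.03 -0.01]
10.72 [0.5493 0.2758 0.176 ] 0.1759 [ 1.  -0.9 -0.5] 0.027 [-0.07 -0.01 -0.  ]
11.05 [0.5496 0.2755 0.1735] 0.1734 [0.1 0.1 0.7] 0.0271 [-0.03 -0.03  0.  ]
11.38 [0.5496 0.2755 0.171 ] 0.1709 [ 0.7 -0.7  0.1] 0.0267 [-0.06  0.01 -0.03]
11.7 [0.5496 0.2755 0.1685] 0.1684 [ 0.9 -1.1 -0.5] 0.0271 [ 0.01  0.01 -0.  ]
12.03 [0.5499 0.2752 0.166 ] 0.1659 [0.6 0.1 0.1] 0.0273 [0.09 0.05 0.  ]
12.35 [0.5499 0.2752 0.1635] 0.1634 [-0.3 -1.2  0. ] 0.0272 [ 0.08  0.09 -0.  ]
12.68 [0.5499 0.2752 0.161 ] 0.1609 [-0.2  0.2 -0.9] 0.0272 [ 0.2   0.1  -0.07]
13.0 [0.5499 0.2752 0.1585] 0.1584 [-0.5  0.6 -0.6] 0.0275 [ 0.22  0.19 -0.05]
13.32 [0.5499 0.2752 0.156 ] 0.1559 [ 0.5  1.1 -0.9] 0.0272 [0.22 0.18 0.  ]
13.65 [0.55   0.2755 0.1535] 0.1534 [-0.3 -0.1 -0.2] 0.0272 [ 0.12  0.05 -0.  ]
```

```bash
python3 desc.py .1400 7.8 .0005
```

```text
13.95 [0.55   0.2754 0.1529] 0.1529 [-0.4 -0.2  0. ] 0.0269 [0.17 0.04 0.02]
14.25 [0.55   0.2754 0.1524] 0.1524 [-0.1 -0.4 -0.3] 0.0272 [ 0.21  0.17 -0.01]
14.55 [0.55   0.2754 0.1519] 0.1519 [0.3 1.1 0.6] 0.0274 [0.19 0.08 0.02]
14.85 [0.55   0.2754 0.1514] 0.1513 [-1.   0.9  0. ] 0.0273 [0.19 0.05 0.01]
15.15 [0.5497 0.2757 0.1509] 0.1508 [ 0.2 -0.1 -0.1] 0.0275 [0.01 0.01 0.04]
15.45 [0.5497 0.2757 0.1504] 0.1504 [ 1.2 -0.  -0.7] 0.0272 [-0.   -0.03  0.02]
15.75 [0.5501 0.2757 0.1499] 0.1498 [0.4 0.3 0.1] 0.0271 [ 0.03 -0.06  0.04]
16.05 [0.5501 0.2757 0.1494] 0.1493 [-0.2 -0.9  0.3] 0.027 [ 0.02 -0.02 -0.  ]
16.35 [0.5501 0.2757 0.1489] 0.1488 [ 0.9 -0.4  0.7] 0.027 [-0.02  0.   -0.02]
16.65 [0.5501 0.2757 0.1484] 0.1483 [-0.1 -0.1 -0.6] 0.0271 [ 0.02  0.   -0.05]
16.95 [0.5501 0.2757 0.1479] 0.148 [ 0.1 -0.   1.1] 0.0269 [-0.04  0.06 -0.03]
17.25 [0.5501 0.2757 0.1474] 0.1475 [ 0.2 -0.   2.2] 0.0269 [-0.06  0.12  0.01]
17.55 [0.5501 0.2757 0.1469] 0.147 [-0.1 -0.2  3.9] 0.027 [-0.04  0.13  0.03]
17.85 [0.5501 0.2757 0.1464] 0.1465 [-0.1 -1.   5.1] 0.027 [-0.09  0.17 -0.01]
18.15 [0.5501 0.2757 0.1459] 0.146 [-1.  -1.   5.7] 0.0271 [-0.03  0.13 -0.  ]
18.45 [0.5498 0.2754 0.1454] 0.1457 [0.3 0.6 6.8] 0.0275 [0.04 0.01 0.01]
18.75 [0.5498 0.2754 0.1449] 0.1452 [-0.3  0.3  7. ] 0.0271 [ 0.01  0.07 -0.05]
19.05 [0.5498 0.2754 0.1444] 0.1448 [-0.7 -0.2  7.7] 0.0275 [-0.02  0.17  0.03]
19.35 [0.5498 0.2754 0.1439] 0.1444 [-0.1 -0.9  8.2] 0.0274 [-0.1   0.22 -0.  ]
stop
```

Gasket contact came at TCP z≈0.148. The gasket is now about 3.4 mm down at roughly 8–9 N, so the feet are below the lip. I'll release while holding the press, then retreat.

```bash
python3 - <<'E'
from h import *
arm.gripper_open(); arm.hold(.3)
print(arm.current_time_s(),arm.current_width(),arm.current_contact_force())
x,y,_=arm.current_ee_pos()
arm.move_linear([x,y,.20],.06); arm.move_linear([x,y,.30],.15)
arm.move_to([.45,0,.40],[np.pi,0,0]); arm.hold(.3)
print(arm.current_time_s(),arm.current_contact_force())
c1=shot('scene','e1'); c2=shot('top','e2')
for c in(c1,c2):
    W=cloud(c); im=c['img'].astype(int); m=(im[...,0]-im[...,1]>70)&(W[...,1]>.2)&(W[...,1]<.35)&(W[...,2]>.1)
    P=W[m]
    if len(P)>20:
        A=np.c_[P[:,:2]-P[:,:2].mean(0),np.ones(len(P))]; k=P[:,2]<.135; print(len(P),P.mean(0).round(4),np.median(P[:,2]).round(4),np.linalg.lstsq(A[k],P[k,2],rcond=None)[0].round(3))
f=lambda im,u,v:cv2.resize(im[v-40:v+40,u-40:u+40],(400,400),interpolation=cv2.INTER_CUBIC)
cv2.imwrite('pics/e12.png',np.hstack([f(c1['img'],420,150),f(c2['img'],198,200)])[:,:,::-1])
E
```

```text
20.775 0.09159337817354588 [ 0.58039542 -0.40068464 -0.51989181]
24.1583 [ 0.49031588 -0.21486235 -0.46937724]
278 [0.5533 0.272  0.1227] 0.1226 [0.003 0.002 0.123]
563 [0.5492 0.2755 0.1238] 0.1234 [-0.007  0.009  0.124]
```

View pics/e12.png

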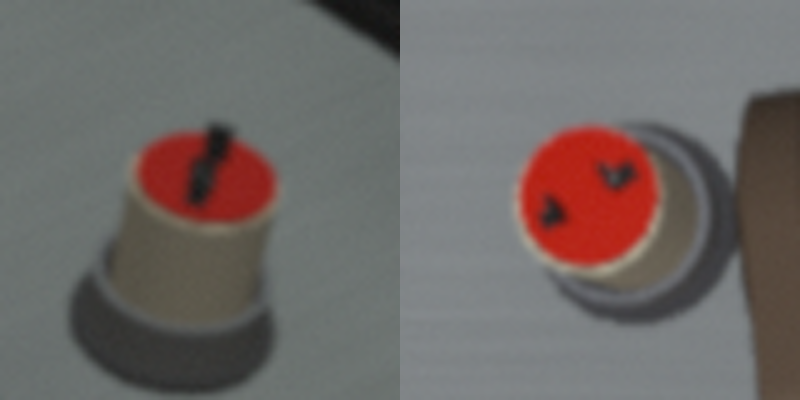

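Both views show the cap seated level on the canister, tabs at crop (553,213) and (618,176). One check on tab spread and height, compared with the already closed canister in the same images.

```bash
python3 - <<'E'
from h import *
def go(n,C,ztop):
    c=dict(np.load(f'pics/{n}.npz')); W=cloud(c); im=c['img'].astype(int)
    near=np.hypot(W[...,0]-C[0],W[...,1]-C[1])<.036
    red=near&(im[...,0]-im[...,1]>70)&(W[...,2]<ztop-.01); z=np.median(W[red][:,2])
    m=near&(im.max(2)<95)
    uv=np.argwhere(m)[:,::-1].astype(np.float32)
    if len(uv)<8: print(n,C,'few',z); return
    _,l,k=cv2.kmeans(uv,2,None,(3,50,.01),5,cv2.KMEANS_PP_CENTERS)
    P=proj(c,k,ztop-.008); print(n,C,len(uv),'flange z',z.round(4),'tab sep',np.hypot(*(P[0]-P[1])).round(4),k.round(1).tolist())
for n in('e1','e2'):
    go(n,(.55,.2755),.147); go(n,(.537,.0635),.142)
go('scene0',(.511,-.259),.072); go('top0',(.511,-.259),.072); go('top0',(.537,.0635),.142)
E
```

```text
e1 (0.55, 0.2755) 85 flange z 0.1225 tab sep 0.0393 [[423.20001220703125, 138.10000610351562], [419.70001220703125, 145.8000030517578]]
e1 (0.537, 0.0635) 57 flange z 0.1182 tab sep 0.0371 [[358.79998779296875, 163.60000610351562], [367.29998779296875, 171.10000610351562]]
e2 (0.55, 0.2755) 29 flange z 0.1234 tab sep 0.0438 [[188.3000030517578, 202.3000030517578], [201.39999389648438, 194.60000610351562]]
e2 (0.537, 0.0635) few nan
scene0 (0.511, -0.259) 97 flange z 0.0481 tab sep 0.0506 [[258.79998779296875, 232.10000610351562], [261.5, 247.39999389648438]]
top0 (0.511, -0.259) 19 flange z 0.0487 tab sep 0.0458 [[380.3999938964844, 218.39999389648438], [369.20001220703125, 208.1999969482422]]
top0 (0.537, 0.0635) 9 flange z 0.1192 tab sep 0.0361 [[266.20001220703125, 196.60000610351562], [266.5, 209.0]]
  return _methods._mean(a, axis=axis, dtype=dtype,
  ret = ret.dtype.type(ret / rcount)
```

The tabs are fully spread, at least as wide as the closed reference. The flange sits low and level, so the cap is locked.

```bash
python3 -c "
from workcell import arm
print(arm.job_done(),arm.current_time_s())"
```

```text
the job is handed in; nothing more can be done
the job is handed in; nothing more can be done
```

I closed the open canister with the red cap and handed the job in at about 24 s of the 72 s allowed: the final pictures show the cap level with both tabs sprung out, and the push peaked at about 8 N.

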